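Set the touch mixer to touch mode and hold the stain flask down in its sprung ring

TASK

The stain in the round flask has settled and has to be mixed on the touch mixer. First turn the mixer's timer knob back to its zero stop, before anything presses the ring, so that the mixer will run only while its ring is held down; then stand the round flask upright in the middle of the sprung ring and press it down with the ring to the end of its travel, without ramming the glass. Finish while still holding the flask pressed down, and leave the things around undisturbed.

Things in the scene. Friction and masses are not known exactly. Their poses are not given: they have to be found in the camera images.
- mixer: the touch mixer: white housing 230 mm long (its x) by 140 mm wide, flat deck 60 mm above the bench, fixed in place. Origin: centre of its underside. x axis from the knob (front, 70 mm before the origin) to the sprung ring (rear, 50 mm behind it).
- knob_grip (a point): grip point of the mixer's black timer knob: an upright bar grip 38 mm long, 12 wide, 30 tall on a thin 42 mm round skirt, turning about the vertical. The point is on its axis, 10 mm below the bar's top; fingertips may reach 18 mm below it beside the bar. x axis: level, along the bar toward the white pointer line; z up.
- timer_knob (a joint): timer knob angle, rad: 0 at the zero stop (a hard stop, pointer at the longest mark, front left of the dial), growing as it turns clockwise seen from above; so it is brought back by turning anticlockwise. Starts 0.8 to 2.4 from zero, stays where left, light friction (0.03 N m).
- ring_top (a point): centre of the sprung ring's upper edge: black rubber ring with a metal band, 79 mm outside, 50 inside, 12 tall, on a coil spring at the mixer's rear; upper edge 104 mm above the bench at rest, 36 mm free below it inside. The flask's bulb rests on the inner edge. z up; the point sinks with the ring.
- cradle (a joint): how far the ring is pressed down, m: 0 at rest, 0.012 at the bottom stop. The spring pushes up with 4 N at rest, 10 N at the bottom: the flask's weight alone does not press it down, and it rises again when let go.
- flask_center (a point): centre of the round flask, half-way up: amber glass, flat foot, black stopper, 132 mm tall, 0.12 to 0.2 kg, upright and loose on the bench. Bulb 64 mm across, centred 39 mm below this point; straight neck 22 mm across from 2 mm below to 47 mm above it, then a 27 mm lip. Underside 66 mm below. Seated in the ring, this point is about 58 mm above the ring's upper edge. z up the neck.
- stain_b: bystander: brown dropper bottle with a straight body 54 mm across and 94 mm tall and a black pipette top, 138 mm tall in all; it stands loose beside the flask, on either side of it. Origin at the centre of its underside.
- petri_0: bystander: petri dish 90 mm across, 14 mm tall, loose on the bench behind the flask. Origin at the centre of its underside.
- coverslips_0: bystander: small white box of cover slips, 33 x 33 x 16 mm, loose on the bench. Origin at the centre of its underside.
Mind the look-alikes: they are no part of the job. What is shaped like the part that bears flask_center but green, pink or turquoise is not meant.

How it is judged:
On the way, in this order (a step that is already met when the one before it is completed fails the run):
1. the timer knob is back at its zero stop, with the ring still up (value of joint timer_knob below 0.08 rad and value of joint cradle below 0.004 m), for 0.2 s.
2. the round flask stands upright in the ring (horizontal distance between flask_center and ring_top below 0.01 m and z of flask_center in the frame of ring_top below 0.066 m and angle between flask_center's own z axis and vertical below 0.17 rad and contact force between flask and cradle above 0.5 N), for 0.1 s.
At the end, for the whole second after the job is handed in: Knob within 0.08 rad of its zero stop; flask upright (0.17 rad), centred in the ring (10 mm) with its bulb on the edge; ring pressed down over 9 of its 12 mm by the flask (over 5 N between them), fingers on the flask (over 2 N), all still (value of joint cradle above 0.009 m and contact force between flask and cradle above 5 N and contact force between the fingers and flask above 2 N and horizontal distance between flask_center and ring_top below 0.01 m and z of flask_center in the frame of ring_top between 0.052 and 0.066 m and angle between flask_center's own z axis and vertical below 0.17 rad and linear speed of flask below 0.03 m/s and value of joint timer_knob below 0.08 rad); the arm keeps its last pose, push and grip.
It fails at once if the ring is pressed before the timer knob is back at zero (value of joint cradle above 0.005 m and value of joint timer_knob above 0.15 rad).
It fails at once if the flask is rammed against the ring with more than 50 N (contact force between flask and cradle above 50 N).
It fails at once if the flask is tipped over (angle between flask_center's own z axis and vertical above 0.7 rad).
It fails at once if a bystander is pushed away or knocked over (distance of any of stain_b, petri_0, coverslips_0 from where it was at the start of the episode above 0.03 m or angle between stain_b's own z axis and vertical above 0.5 rad).
It also fails if it takes over 64 s, if anything falls off the work surface, if the arm or the gripper's body presses on something with over 40 N, if the wrist force passes 120 N, or if a joint passes its speed limit or range.

ROBOT

A 7-joint arm with a two-finger parallel gripper is mounted at the origin on a cart in front of the work surface, level with it; the furniture and walls round the work are solid. World frame = base frame: x ahead of the robot, y to its left, z up, the work surface at z = 0. Lengths are in m, angles in rad, forces in N, time in s.
With the tool pointing down it reaches from about 0.425 to 1.025 m from the base axis. Payload 9.4 kg.
Tool frame: the origin (TCP) lies on the mounting face of the last link; the fingertips stand 186 mm ahead of it and the grasp point (between the pads) lies 167 mm ahead of it (bot.tip_reach is the z of the fingertips in the tool frame, in m); z points along the fingers, y is the direction in which the jaws open and shut (so a half turn about z gives the same grasp; the last joint's range is limited). The gripper opens to 93 mm and grips with 3 to 60 N. Pads are 15 mm wide; open, the fingers measure 128 mm over their backs; the gripper's body (75 mm by 188 mm) begins 65 mm behind the grasp point.
Start: joints at [-1.18, 0.599, -0.003, 1.599, 0.002, 0.943, -0.08], TCP at [0.327, 0.647, 0.405] pointing down, gripper open.
Joint ranges: [-2.57, 2.57], [-0.35, 1.97], [-1.29, 1.29], [0.11, 2.56], [-1.05, 4.19], [0.11, 1.86], [-2.63, 2.63]. Speed limits (rad/s): [2.22, 2.22, 3.01, 3.01, 3.14, 3.14, 3.14].

INTERFACE

Orientations are given as a 3x3 rotation matrix whose columns are the frame's x, y, z axes.
In Python, from bench import bot gives the robot as it stands. The module is installed in compiled form; this text tells all that it offers.
- The arm moves only by the shell command python3 -m pendant 'ROWS' [FORCE]. ROWS is JSON, a list of rows, each a list of 3 entries, a list of its own where there are three numbers: the shift along the tool's x, y, z in mm, then the turn, a rotation vector about the tool's x, y, z in degrees, then the opening, from -1 (shut) to 1 (fully open). A call has 1 to 8 rows; each row shifts and turns the commanded pose from where the row before left it, along the tool's axes as they then stand; what a row does not reach is not made up. A row lasts 1/10 s, in which the tool goes at most 50 mm and 8.59 degrees, less where a joint would pass 70% of its speed; a pose out of reach is approached as far as the arm can. A call is refused whole if a number of a shift passes 50 or a number of a turn 8.59, either way. A call with a gripper value outside its range is refused whole. The fingers move at their own pace and stop on an object; FORCE is the grip in N (left out, the last holds). Time passes only in rows, so rows that do not move let the fingers close. It gives the time, the measured TCP pose, the force and the opening at its end, in the units of the state.
- bot.observe(): the state, without advancing time (a new reading comes with each control period).
- bot.camera(name): name is "side" or "top"; returns (picture, depth): 384x512x3 uint8, red, green, blue; 384x512 float32, m along the optical axis (not along the pixel's ray), 0 where there is no reading.
- bot.calibration(name): a dict with "vfov" (degrees; the focal length in pixels is half the picture's height over the tangent of half this angle, whatever the lens; pixels are square), "cx", "cy" (the principal point, pixels), "R" (3x3) and "t" (3): a world point X has camera coordinates R X + t. Camera axes: x right, y down, z forward; pixel columns grow to the right and rows downward; lengths in m; the calibration is good to about 2 mm. A picture is of the moment at which its call begins. calibration takes no time and is no camera call.
- bot.finish_job(): hands the job in, once; it reports no verdict.
The state is a dict: "t": time; "joint_pos": joint angles; "qd": joint speeds; "joint_efforts": joint torques, N m; "position": TCP position; "eef_rot": TCP orientation; "force": force on the tool from outside, world axes, zero at the start; "wrist_torque": the same for the moment, N m; "gripper_width": opening from 0.0 (shut) to 1.0 (fully open).
Only numpy, scipy, OpenCV 4.12 (cv2) and the standard library are available. Lean on these libraries where they do the work, as an engineer would, in place of code of your own. Each camera call takes 0.05 s, during which the arm holds its last target.

## Working session

There is one attempt and no reset: what is moved stays moved. The work goes in short steps, Python scripts to look and compute and a shell command to move; the robot and the scene stay as the last step left them, time stands still between calls to the robot, and variables do not carry over. Pictures are saved under pics/ and viewed, and the job is handed in when it is done.

```bash
mkdir -p pics; cat > h.py <<'E'
import numpy as np, cv2
from bench import bot
def K(n):
    c=bot.calibration(n); f=192/np.tan(np.radians(c['vfov'])/2); return f,c['cx'],c['cy'],np.array(c['R']),np.array(c['t'])
def pt(n,u,v,d):
    f,cx,cy,R,t=K(n); p=np.array([(u-cx)/f*d,(v-cy)/f*d,d]); return R.T@(p-t)
def plane(n,u,v,z):
    f,cx,cy,R,t=K(n); o=-R.T@t; r=R.T@np.array([(u-cx)/f,(v-cy)/f,1]); return o+r*(z-o[2])/r[2]
def proj(n,X):
    f,cx,cy,R,t=K(n); p=R@np.array(X)+t; return f*p[0]/p[2]+cx,f*p[1]/p[2]+cy
def snap(tag):
    o={}
    for n in('side','top'):
        im,d=bot.camera(n); cv2.imwrite(f'pics/{tag}_{n}.png',im[:,:,::-1]); np.save(f'pics/{tag}_{n}.npy',d); o[n]=(im,d)
    return o
E
python3 - <<'E'
from h import *
snap('a')
for n in('side','top'): print(n,bot.calibration(n), -K(n)[3].T@K(n)[4])
s=bot.observe(); print(s)
E
```

```text
side {'vfov': 47.76082662021127, 'cx': 257.389766624308, 'cy': 194.74279870697555, 'R': array([[-0.99508494, -0.09800356,  0.0141869 ],
       [-0.05951986,  0.47743557, -0.87664854],
       [ 0.07914135, -0.87318416, -0.48092211]]), 't': array([0.53836011, 0.01968887, 1.21305282])} [0.44088328 1.10257954 0.59300647]
top {'vfov': 52.83107176900528, 'cx': 257.5174959035032, 'cy': 199.92246867231788, 'R': array([[ 8.43987451e-03, -9.99964317e-01,  3.64686876e-04],
       [-9.86813130e-01, -8.38782852e-03, -1.61646192e-01],
       [ 1.61643483e-01,  1.00439578e-03, -9.86848710e-01]]), 't': array([0.21891438, 0.51457395, 0.87420623])} [0.36463098 0.22234467 0.94580838]
{'t': 0.1, 'joint_pos': array([-1.17972625,  0.60004782, -0.0025749 ,  1.60001156,  0.00177064,
        0.94290433, -0.07981491]), 'qd': array([ 0.00126857, -0.00276212,  0.00143633, -0.00215872,  0.00013398,
        0.00039018,  0.00072786]), 'joint_efforts': array([ 5.14062471e-03, -7.66548371e+01,  1.50243569e+00, -2.52935475e+01,
       -5.22421533e-02,  1.34053166e-02,  3.64661628e-05]), 'position': array([0.32679796, 0.64698477, 0.40395742]), 'eef_rot': array([[-8.92599580e-01,  4.50849975e-01, -5.38554545e-04],
       [ 4.50850288e-01,  8.92598697e-01, -1.25853824e-03],
       [-8.66988473e-05, -1.36617817e-03, -9.99999063e-01]]), 'force': array([0.32227994, 0.01173865, 0.26984417]), 'wrist_torque': array([ 0.0427379 ,  0.02153585, -0.03357262]), 'gripper_width': 0.9996530741135806}
```

View pics/a_side.png

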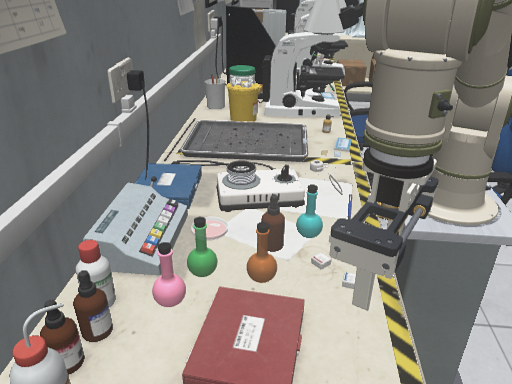

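View pics/a_top.png

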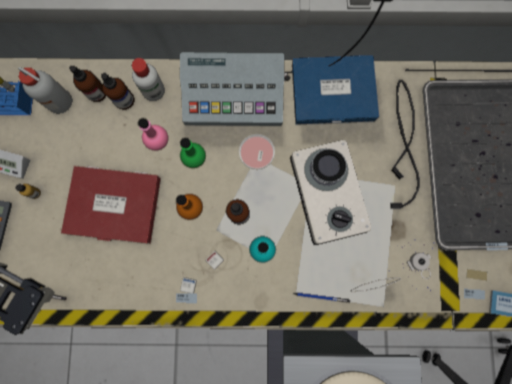

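Side: amber flask near (262,255), dropper bottle (273,228), mixer (262,185). Top: flask (188,206), bottle (237,210), ring (327,167), knob (341,217). Zooming in for details.

```bash
python3 - <<'E'
from h import *
a=cv2.imread('pics/a_top.png'); b=cv2.imread('pics/a_side.png')
cv2.imwrite('pics/z1.png',cv2.resize(a[135:250,280:380],None,fx=5,fy=5,interpolation=cv2.INTER_CUBIC))
cv2.imwrite('pics/z2.png',cv2.resize(b[150:290,200:340],None,fx=4,fy=4,interpolation=cv2.INTER_CUBIC))
cv2.imwrite('pics/z3.png',cv2.resize(a[175:305,150:280],None,fx=4,fy=4,interpolation=cv2.INTER_CUBIC))
E
```

```text
(no output)
```

View pics/z1.png

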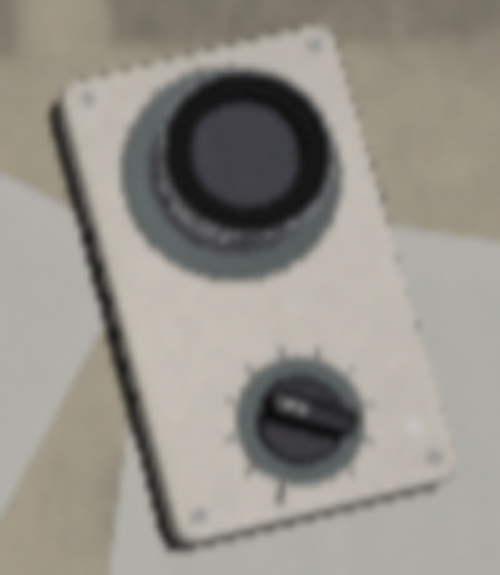

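View pics/z2.png

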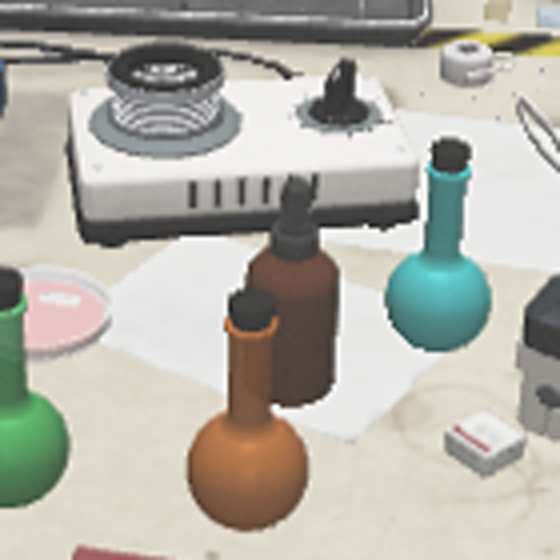

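View pics/z3.png

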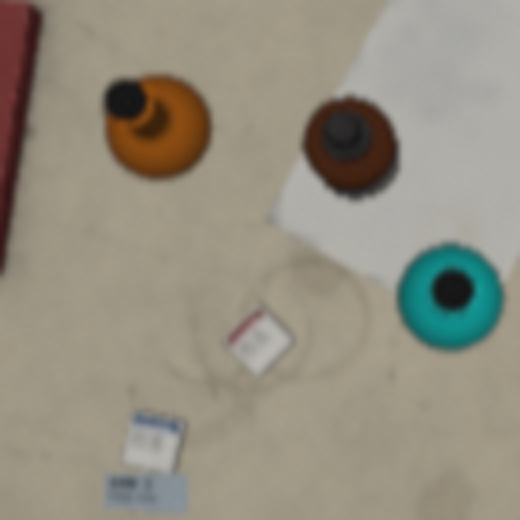

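Zoom (top): ring top centre z1 (247,152), knob bar from (265,397) to (357,430), white pointer line at its left end, longest mark at (280,492). So the knob has to turn about 95° anticlockwise. Measuring.

```bash
cat > m.py <<'E'
from h import *
import sys
def grid(n,d,u0,u1,v0,v1):
    f,cx,cy,R,t=K(n); v,u=np.mgrid[v0:v1,u0:u1]; D=d[v0:v1,u0:u1]
    P=np.stack([(u-cx)/f*D,(v-cy)/f*D,D],-1).reshape(-1,3)
    return ((P-t)@R).reshape(v1-v0,u1-u0,3), D>0
E
python3 - <<'E'
from m import *
np.set_printoptions(precision=4,suppress=True)
for n,rings in (('top',(300,355,145,190)),('side',(222,262,155,185))):
    d=np.load(f'pics/a_{n}.npy'); P,ok=grid(n,d,*rings); Q=P[ok&(abs(P[...,2]-.104)<.006)]
    c,r=cv2.minEnclosingCircle((Q[:,:2]*1000).astype(np.float32)); print(n,'ring',len(Q),np.array(c),r,np.median(Q[:,2]))
for n,w in (('top',(320,362,198,240)),('side',(270,300,160,188))):
    d=np.load(f'pics/a_{n}.npy'); P,ok=grid(n,d,*w); print('max z',np.sort(P[ok][:,2])[-8:])
    Q=P[ok&(P[...,2]>.082)]; 
    rc=cv2.minAreaRect((Q[:,:2]*1000).astype(np.float32)); print(n,'bar',len(Q),rc,Q.mean(0))
    vv,uu=np.where(ok&(P[...,2]>.082)); print(uu.min()+w[0],uu.max()+w[0],vv.min()+w[2],vv.max()+w[2])
    Q=P[ok&(abs(P[...,2]-.06)<.003)]; print('deck',np.median(Q[:,2]) if len(Q) else None)
# flask
for n in('top','side'):
    im=cv2.cvtColor(cv2.imread(f'pics/a_{n}.png'),cv2.COLOR_BGR2HSV); d=np.load(f'pics/a_{n}.npy')
    m=cv2.inRange(im,(5,150,60),(16,255,255)); k,l,s,c=cv2.connectedComponentsWithStats(m)
    for i in range(1,k):
        if s[i,4]>80: print(n,s[i],c[i], pt(n,*c[i],d[int(c[i][1]),int(c[i][0])]))
d=np.load('pics/a_top.npy')
for nm,w in(('flask',(168,208,188,225)),('stain',(222,255,192,230)),('teal',(245,280,230,268)),('green',(175,210,132,170))):
    P,ok=grid('top',d,*w)
    for lo,hi in((.115,.15),(.06,.11),(.02,.075)):
        Q=P[ok&(P[...,2]>lo)&(P[...,2]<hi)]
        if len(Q)>3:
            c,r=cv2.minEnclosingCircle((Q[:,:2]*1000).astype(np.float32)); print(nm,lo,len(Q),c,r,Q[:,2].max())
d=np.load('pics/a_side.npy')
P,ok=grid('side',d,245,280,220,285)
for lo,hi in((.115,.15),(.07,.11),(.01,.06)):
    Q=P[ok&(P[...,2]>lo)&(P[...,2]<hi)&(P[...,1]>.33)]
    if len(Q)>3: print('side flask',lo,len(Q),Q.min(0),Q.max(0))
E
```

```text
top ring 606 [584.5181  64.1421] 39.795658111572266 0.104968965564967
side ring 266 [579.8523  64.5119] 40.85173797607422 0.10406913044741659
max z [0.098  0.0981 0.0981 0.0984 0.0985 0.0989 0.0992 0.0995]
top bar 106 ((467.8689270019531, 34.38509750366211), (38.11740493774414, 11.886487007141113), 75.26038360595703) [0.4675 0.0355 0.0944]
333 351 213 221
deck 0.06103721024084089
max z [0.0962 0.0966 0.0969 0.0973 0.0974 0.0974 0.0976 0.0984]
side bar 56 ((464.387451171875, 36.42929458618164), (36.40718078613281, 11.212972640991211), 70.54723358154297) [0.4644 0.0397 0.0914]
281 288 164 174
deck 0.061009977045901116
top [77 71 15 16 90] [86.0333 80.5   ] [0.7876 0.6311 0.0893]
top [105  79  17  16 105] [115.3429  88.4571] [0.7691 0.5612 0.0874]
top [177 195  25  24 426] [189.9413 207.0469] [0.4904 0.3779 0.0693]
top [227 201  21  19 165] [237.6303 211.4909] [0.4752 0.2662 0.1131]
flask 0.115 129 (497.66412353515625, 385.7440490722656) 12.692411422729492 0.1370637368032238
flask 0.06 50 (497.7158203125, 385.0777893066406) 11.626334190368652 0.1051634812068393
flask 0.02 432 (498.44915
[... 304 characters left out ...]
27.445798873901367 0.07494037089834674
teal 0.115 128 (399.07208251953125, 211.55844116210938) 13.352326393127441 0.13636023275794557
teal 0.02 452 (399.2422790527344, 211.67774963378906) 31.748886108398438 0.05926234076621444
green 0.115 131 (624.5505981445312, 382.9961853027344) 13.187207221984863 0.1372378638619606
green 0.06 69 (624.87353515625, 383.5226135253906) 11.877697944641113 0.10755547213559355
green 0.02 437 (624.7691650390625, 382.3365173339844) 31.53573989868164 0.07340166273253035
side flask 0.115 160 [0.4816 0.375  0.1153] [0.5076 0.399  0.1343]
side flask 0.07 180 [0.4844 0.3858 0.07  ] [0.5051 0.3977 0.1097]
side flask 0.01 674 [0.4642 0.3715 0.0104] [0.5252 0.4179 0.06  ]
```

```bash
cat > g.py <<'E'
from h import *
import sys
# usage: x y z(grasp point) yaw_of_tool_x_deg -> remaining shift (mm, tool axes now) and tilt-corrected turn
from scipy.spatial.transform import Rotation as Ro
np.set_printoptions(precision=2,suppress=True)
x,y,z,yaw=map(float,sys.argv[1:5]); s=bot.observe(); R=np.array(s['eef_rot'])
c,sn=np.cos(np.radians(yaw)),np.sin(np.radians(yaw))
G=np.array([[c,sn,0],[sn,-c,0],[0,0,-1]])
gp=np.array(s['position'])+.167*R[:,2]
tcp=np.array([x,y,z+.167])
print('t',s['t'],'grasp now',gp*1000,'yaw',np.degrees(np.arctan2(R[1,0],R[0,0])),'w',s['gripper_width'])
print('shift mm tool axes now',1000*R.T@(tcp-s['position']),' if turned first',1000*G.T@(tcp-s['position']),' turn deg',np.degrees(Ro.from_matrix(R.T@G).as_rotvec()))
print('F',s['force'],'M',s['wrist_torque'],'q',np.degrees(s['joint_pos']))
E
python3 -m pendant '[[[0,0,0],[0,0,8.5],0],[[0,0,0],[0,0,8.5],0],[[0,0,0],[0,0,8.5],0],[[0,0,0],[0,0,8.5],0],[[0,0,0],[0,0,8.5],0],[[0,0,0],[0,0,8.5],0],[[0,0,0],[0,0,8.5],0],[[0,0,0],[0,0,8.5],0]]' 20
python3 g.py .466 .0345 .15 73
```

```text
t: 0.9
position: [0.3268, 0.647, 0.4043]
eef_rot: [[0.09, 0.996, -0.0], [0.996, -0.09, -0.001], [-0.001, -0.0, -1.0]]
force: [-0.0, 0.1, -0.1]
gripper_width: 0.503
t 0.9 grasp now [326.72 646.91 237.27] yaw 84.85382457369907 w 0.5033617777327635
shift mm tool axes now [-597.51  193.63   87.68]  if turned first [-545.07  312.23   87.27]  turn deg [-0.01  0.05 11.85]
F [-0.04  0.15 -0.09] M [-0.04  0.09 -0.01] q [-79.12  35.44  18.96  92.51 -13.41  54.34 -60.71]
```

```bash
python3 -m pendant '[[[0,0,0],[0,0,6],0],[[0,0,0],[0,0,5.9],0],[[-40,23,0],[0,0,0],0],[[-40,23,0],[0,0,0],0],[[-40,23,0],[0,0,0],0],[[-40,23,0],[0,0,0],0],[[-40,23,0],[0,0,0],0],[[-40,23,0],[0,0,0],0]]' 
python3 -m pendant '[[[-40,23,0],[0,0,0],0],[[-40,23,0],[0,0,0],0],[[-40,23,0],[0,0,0],0],[[-40,23,0],[0,0,0],0],[[-40,23,0],[0,0,0],0],[[-40,23,0],[0,0,0],0],[[-40,23,0],[0,0,0],0],[[0,0,0],[0,0,0],0]]' 
python3 g.py .466 .0345 .15 73
```

```text
t: 1.7
position: [0.3901, 0.3757, 0.4046]
eef_rot: [[0.287, 0.958, -0.0], [0.958, -0.287, -0.0], [-0.0, -0.0, -1.0]]
force: [0.4, -0.1, -0.5]
gripper_width: 0.5
t: 2.5
position: [0.4644, 0.0573, 0.4051]
eef_rot: [[0.296, 0.955, 0.001], [0.955, -0.296, -0.001], [-0.001, 0.002, -1.0]]
force: [-0.5, 0.9, 0.4]
gripper_width: 0.502
t 2.5 grasp now [464.62  57.06 238.12] yaw 72.79029341029991 w 0.5024393481967517
shift mm tool axes now [-21.23   8.12  88.15]  if turned first [-21.35   8.18  88.12]  turn deg [ 0.09  0.06 -0.21]
F [-0.52  0.87  0.41] M [ 0.   0.1 -0. ] q [-33.77  17.95  25.7  125.48 -12.16  38.83 -16.85]
```

```bash
python3 -m pendant '[[[-21,8,40],[0,0,0],0],[[0,0,40],[0,0,0],0],[[0,0,20],[0,0,0],0],[[0,0,0],[0,0,0],0]]' 
python3 g.py .466 .0345 .09 73
python3 - <<'E'
from h import *
snap('b')
a=cv2.imread('pics/b_top.png'); b=cv2.imread('pics/b_side.png')
cv2.imwrite('pics/b1.png',np.hstack([cv2.resize(a[150:260,290:390],(500,550)),cv2.resize(b[120:200,250:305],(300,436)) if 0 else cv2.resize(b[100:210,240:300],(300,550))]))
E
```

```text
t: 2.9
position: [0.4648, 0.041, 0.3025]
eef_rot: [[0.287, 0.958, -0.005], [0.958, -0.287, -0.001], [-0.002, -0.004, -1.0]]
force: [-0.4, 0.4, 0.6]
gripper_width: 0.502
t 2.9 grasp now [464.03  40.82 135.52] yaw 73.29499302642286 w 0.50239930163884
shift mm tool axes now [-5.77  3.18 45.52]  if turned first [-5.86  3.01 45.52]  turn deg [-0.25  0.14  0.29]
F [-0.39  0.44  0.62] M [-0.07  0.08  0.04] q [-24.96  27.72  18.12 130.98 -20.67  24.16  -6.47]
```

View pics/b1.png

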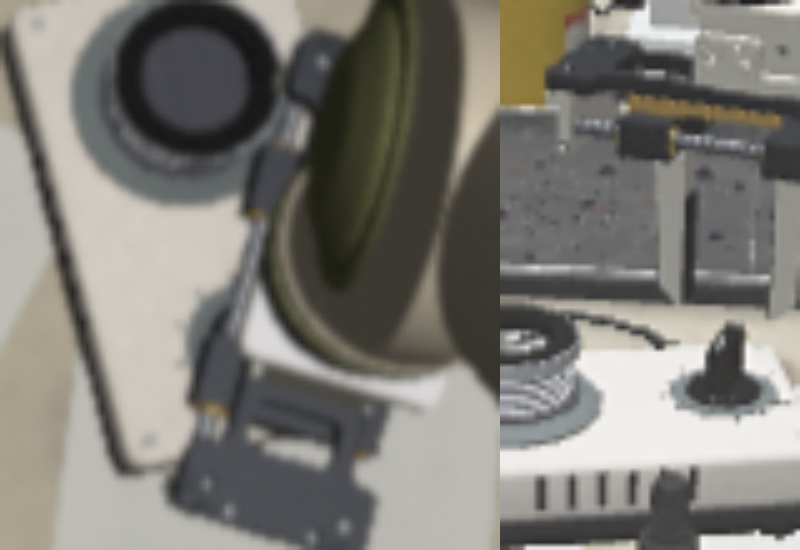

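The side view shows the open fingers straddling the bar from above (knob at about (722,360), fingers at x 675 and 790). I'll settle over it, then go down.

```bash
python3 -m pendant '[[[0,0,0],[0,0,0],0],[[0,0,0],[0,0,0],0]]' 
python3 g.py .466 .0345 .09 73
```

```text
t: 3.2
position: [0.4658, 0.0411, 0.3059]
eef_rot: [[0.287, 0.958, 0.002], [0.958, -0.287, 0.001], [0.001, 0.002, -1.0]]
force: [-0.1, 1.0, -0.1]
gripper_width: 0.499
t 3.2 grasp now [466.11  41.16 138.87] yaw 73.33354876110717 w 0.49924523778409324
shift mm tool axes now [-6.27  2.02 48.87]  if turned first [-6.2   2.15 48.87]  turn deg [ 0.1  -0.07  0.33]
F [-0.13  0.96 -0.1 ] M [-0.09  0.06 -0.03] q [-25.09  27.36  18.3  130.85 -20.61  24.25  -6.48]
```

```bash
python3 -m pendant '[[[-6,2,8],[0,0,0],0],[[0,0,20],[0,0,0],0],[[0,0,10],[0,0,0],0],[[0,0,10],[0,0,0],0],[[0,0,0],[0,0,0],0]]' 
python3 g.py .466 .0345 .09 73
```

```text
t: 3.7
position: [0.4655, 0.0342, 0.2557]
eef_rot: [[0.288, 0.958, -0.002], [0.958, -0.288, -0.0], [-0.001, -0.002, -1.0]]
force: [0.6, -0.9, 0.8]
gripper_width: 0.497
t 3.7 grasp now [465.24  34.12  88.73] yaw 73.2819327106038 w 0.49714030853801344
shift mm tool axes now [ 0.46  0.36 -1.27]  if turned first [ 0.46  0.36 -1.27]  turn deg [-0.09  0.04  0.28]
F [ 0.64 -0.91  0.75] M [-0.04  0.1  -0.03] q [-20.07  32.53  12.75 132.64 -23.99  16.97  -2.92]
```

```bash
python3 -m pendant '[[[0,0,0],[0,0,0],-1],[[0,0,0],[0,0,0],-1],[[0,0,0],[0,0,0],-1],[[0,0,0],[0,0,0],-1],[[0,0,0],[0,0,0],-1],[[0,0,0],[0,0,0],-1]]' 10
python3 g.py .466 .0345 .09 73
```

```text
t: 4.3
position: [0.4656, 0.0345, 0.257]
eef_rot: [[0.287, 0.958, 0.0], [0.958, -0.287, 0.0], [0.0, 0.0, -1.0]]
force: [-0.3, 0.9, 4.4]
gripper_width: 0.126
t 4.3 grasp now [465.66  34.54  89.98] yaw 73.31243712638027 w 0.1257059663822723
shift mm tool axes now [ 0.1   0.35 -0.02]  if turned first [ 0.1   0.35 -0.02]  turn deg [ 0.01 -0.02  0.31]
F [-0.28  0.94  4.41] M [ 0.04  0.29 -0.05] q [-20.16  32.38  12.82 132.62 -23.98  17.03  -2.94]
```

```bash
python3 -m pendant '[[[0,0,0],[0,0,-4],-1],[[0,0,0],[0,0,-8],-1],[[0,0,0],[0,0,-8],-1],[[0,0,0],[0,0,-8],-1],[[0,0,0],[0,0,-8],-1]]' 
python3 g.py .466 .0345 .09 73
python3 -m pendant '[[[0,0,0],[0,0,-8],-1],[[0,0,0],[0,0,-8],-1],[[0,0,0],[0,0,-8],-1],[[0,0,0],[0,0,-8],-1],[[0,0,0],[0,0,-8],-1],[[0,0,0],[0,0,0],-1],[[0,0,0],[0,0,0],-1]]' 
python3 g.py .466 .0345 .09 164
```

```text
t: 4.8
position: [0.4649, 0.0345, 0.257]
eef_rot: [[-0.336, 0.942, -0.002], [0.942, 0.336, 0.0], [0.001, -0.001, -1.0]]
force: [-3.6, 1.1, 7.6]
gripper_width: 0.13
t 4.8 grasp now [464.65  34.53  89.96] yaw 109.64116253506249 w 0.12986363068140264
shift mm tool axes now [-0.37  1.01 -0.04]  if turned first [ 0.31  1.03 -0.04]  turn deg [-0.09 -0.01 36.64]
F [-3.62  1.08  7.64] M [ 0.19  0.91 -0.09] q [-14.55  31.75   4.73 132.32  -8.98  16.3   17.74]
t: 5.5
position: [0.4643, 0.034, 0.2569]
eef_rot: [[-0.86, 0.511, -0.003], [0.511, 0.86, -0.001], [0.002, -0.002, -1.0]]
force: [-4.8, -0.3, 11.0]
gripper_width: 0.128
t 5.5 grasp now [463.83  33.83  89.91] yaw 149.30162320495353 w 0.12770419889373932
shift mm tool axes now [-1.15  1.32 -0.1 ]  if turned first [-1.45  0.98 -0.09]  turn deg [ -0.11  -0.14 -14.7 ]
F [-4.77 -0.25 11.01] M [-0.12  1.21  0.01] q [ -8.27  31.56  -4.09 131.98   7.44  16.83  40.42]
```

```bash
python3 -m pendant '[[[0,0,-1],[0,0,-4],-1],[[0,0,0],[0,0,-4],-1],[[0,0,0],[0,0,-4],-1],[[0,0,0],[0,0,0],-1],[[0,0,0],[0,0,0],-1]]' 
python3 g.py .466 .0345 .09 164
```

```text
t: 6.0
position: [0.4643, 0.0337, 0.2572]
eef_rot: [[-0.946, 0.323, -0.004], [0.323, 0.946, -0.001], [0.003, -0.002, -1.0]]
force: [-4.9, -2.5, -6.3]
gripper_width: 0.128
t 6.0 grasp now [463.69  33.51  90.19] yaw 161.1487942125201 w 0.128415473241786
shift mm tool axes now [-1.31  1.28  0.18]  if turned first [-1.37  1.21  0.19]  turn deg [-0.14 -0.19 -2.85]
F [-4.85 -2.49 -6.34] M [-0.45  1.11  0.02] q [ -6.27  31.59  -6.86 131.83  12.17  17.37  47.38]
```

```bash
python3 -m pendant '[[[0,0,0],[0,0,-3],-1],[[0,0,0],[0,0,0],-1]]' 
python3 g.py .466 .0345 .09 164|tail -1; python3 -m pendant '[[[0,0,0],[0,0,-3],-1],[[0,0,0],[0,0,0],-1]]' 
python3 g.py .466 .0345 .09 164 |tail -1
```

```text
t: 6.2
position: [0.4643, 0.0337, 0.2572]
eef_rot: [[-0.962, 0.272, -0.004], [0.272, 0.962, -0.001], [0.003, -0.002, -1.0]]
force: [-5.7, -3.4, -4.5]
gripper_width: 0.125
F [-5.71 -3.41 -4.46] M [-0.54  1.14 -0.01] q [ -5.77  31.6   -7.57 131.8   13.39  17.51  49.2 ]
t: 6.4
position: [0.4644, 0.0337, 0.2572]
eef_rot: [[-0.975, 0.222, -0.004], [0.222, 0.975, -0.001], [0.003, -0.002, -1.0]]
force: [-4.5, -2.3, -4.9]
gripper_width: 0.131
F [-4.48 -2.32 -4.86] M [-0.57  1.05 -0.2 ] q [ -5.25  31.63  -8.28 131.76  14.55  17.64  50.96]
```

```bash
python3 -m pendant '[[[0,0,0],[0,0,-3],-1],[[0,0,0],[0,0,0],-1]]' 
python3 g.py .466 .0345 .09 164|tail -1; python3 -m pendant '[[[0,0,0],[0,0,-3],-1],[[0,0,0],[0,0,0],-1]]' 
python3 g.py .466 .0345 .09 164 
```

```text
t: 6.6
position: [0.4645, 0.0336, 0.2573]
eef_rot: [[-0.985, 0.17, -0.004], [0.171, 0.985, -0.001], [0.003, -0.002, -1.0]]
force: [-3.8, -4.0, -4.7]
gripper_width: 0.139
F [-3.83 -3.97 -4.7 ] M [-0.66  0.97 -0.24] q [ -4.74  31.65  -9.   131.72  15.72  17.78  52.75]
t: 6.8
position: [0.4647, 0.0336, 0.2573]
eef_rot: [[-0.993, 0.119, -0.003], [0.119, 0.993, -0.001], [0.003, -0.002, -1.0]]
force: [-4.1, -2.8, -4.8]
gripper_width: 0.148
t 6.8 grasp now [464.15  33.36  90.29] yaw 173.1659332751002 w 0.14810396989752803
shift mm tool axes now [-1.21  1.05  0.28]  if turned first [-1.02  1.23  0.28]  turn deg [-0.12 -0.16  9.17]
F [-4.14 -2.78 -4.82] M [-0.76  0.99 -0.21] q [ -4.22  31.69  -9.72 131.67  16.87  17.93  54.54]
```

The gripper now twists on the bar (width is growing, moment about 0.24 N m), so the knob is against its stop. Releasing and lifting.

```bash
python3 -m pendant '[[[0,0,0],[0,0,0],0],[[0,0,0],[0,0,0],0],[[0,0,0],[0,0,0],0],[[0,0,0],[0,0,0],0],[[0,0,-30],[0,0,0],0],[[0,0,-40],[0,0,0],0],[[0,0,-45],[0,0,0],0],[[0,0,0],[0,0,0],0]]' 
python3 g.py .496 .386 .20 164
```

```text
t: 7.6
position: [0.4667, 0.0348, 0.3775]
eef_rot: [[-0.993, 0.117, 0.008], [0.117, 0.993, 0.001], [-0.008, 0.002, -1.0]]
force: [0.2, -0.2, -0.8]
gripper_width: 0.503
t 7.6 grasp now [468.13  34.97 210.54] yaw 173.2607169036184 w 0.5033229159536711
shift mm tool axes now [ 12.22 352.21  11.19]  if turned first [ 68.66 345.69  10.53]  turn deg [0.16 0.46 9.26]
F [ 0.24 -0.22 -0.84] M [ 0.06 -0.03  0.  ] q [  2.18  19.92 -17.39 125.46  10.22  35.4   60.72]
```

```bash
python3 -m pendant '[[[0,35,0],[0,0,0],0.3],[[2,45,0],[0,0,0],0.3],[[2,45,0],[0,0,0],0.3],[[2,45,0],[0,0,0],0.3],[[2,45,0],[0,0,0],0.3],[[2,45,0],[0,0,0],0.3],[[2,45,0],[0,0,0],0.3],[[2,40,0],[0,0,0],0.3]]' 
python3 -m pendant '[[[0,0,0],[0,0,0],0.3],[[0,0,0],[0,0,0],0.3]]' 
python3 g.py .4965 .386 .15 173
python3 - <<'E'
from h import *
from m import grid
snap('c')
a=cv2.imread('pics/c_top.png'); b=cv2.imread('pics/c_side.png')
cv2.imwrite('pics/c1.png',np.hstack([cv2.resize(a[135:250,280:380],(500,575)),cv2.resize(b[160:290,220:290],(300,557))[:575] if 0 else cv2.resize(b[150:290,220:293],(300,575))]))
d=np.load('pics/c_top.npy'); P,ok=grid('top',d,320,362,198,240); Q=P[ok&(P[...,2]>.082)]
print(cv2.minAreaRect((Q[:,:2]*1000).astype(np.float32)))
d=np.load('pics/c_side.npy'); P,ok=grid('side',d,270,300,160,188); Q=P[ok&(P[...,2]>.082)]
print(cv2.minAreaRect((Q[:,:2]*1000).astype(np.float32)))
E
```

```text
t: 8.4
position: [0.4917, 0.3811, 0.3721]
eef_rot: [[-0.993, 0.116, -0.0], [0.116, 0.993, 0.0], [0.0, 0.0, -1.0]]
force: [0.5, -0.7, 0.2]
gripper_width: 0.652
t: 8.6
position: [0.4915, 0.3795, 0.3717]
eef_rot: [[-0.993, 0.115, -0.001], [0.115, 0.993, -0.001], [0.001, -0.001, -1.0]]
force: [-0.9, -0.6, 0.0]
gripper_width: 0.648
t 8.6 grasp now [491.36 379.37 204.74] yaw 173.40185654401597 w 0.6481071395847886
shift mm tool axes now [-4.26  7.09 54.73]  if turned first [-4.16  7.08 54.73]  turn deg [-0.04 -0.04  0.4 ]
F [-0.9  -0.63  0.  ] M [ 0.02 -0.06  0.06] q [-31.6   30.11 -16.65 106.87  11.77  44.74  28.88]
((383.52789306640625, 186.8881072998047), (20.813575744628906, 24.872167587280273), 77.42860412597656)
((467.87921142578125, 252.80221557617188), (449.10748291015625, 28.16991424560547), 88.16433715820312)
```

View pics/c1.png

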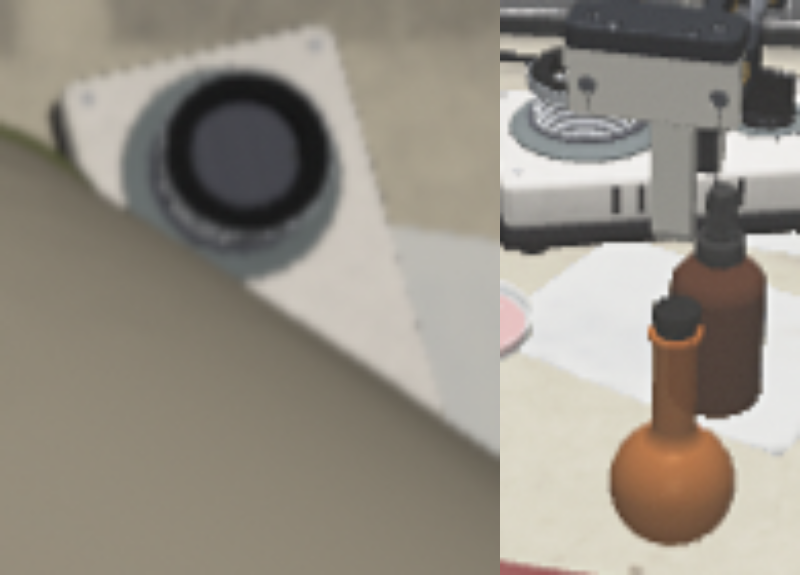

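The knob is hidden by the arm here, so I'll check it later. The ring is up. Side view shows fingers right above the flask neck (675,330). Descending.

```bash
python3 -m pendant '[[[-4,7,20],[0,0,0],0.3],[[0,0,20],[0,0,0],0.3],[[0,0,0],[0,0,0],0.3],[[0,0,0],[0,0,0],0.3]]' 
python3 g.py .4965 .386 .09 173
python3 - <<'E'
from h import *
snap('d')
b=cv2.imread('pics/d_side.png'); a=cv2.imread('pics/d_top.png')
cv2.imwrite('pics/d1.png',np.hstack([cv2.resize(b[180:290,210:310],(500,550)),cv2.resize(a[150:260,140:190],(250,550))]))
E
```

```text
t: 9.1
position: [0.4971, 0.384, 0.3329]
eef_rot: [[-0.993, 0.118, -0.0], [0.118, 0.993, -0.001], [0.0, -0.001, -1.0]]
force: [0.2, 0.2, -0.2]
gripper_width: 0.651
t 9.1 grasp now [497.07 383.85 165.88] yaw 173.2171490546337 w 0.6509298993779887
shift mm tool axes now [ 0.85  1.98 75.88]  if turned first [ 0.88  1.9  75.88]  turn deg [-0.06 -0.02  0.22]
F [ 0.22  0.2  -0.15] M [-0.    0.02  0.04] q [-32.37  33.19 -15.69 107.78  13.12  40.82  27.61]
```

View pics/d1.png

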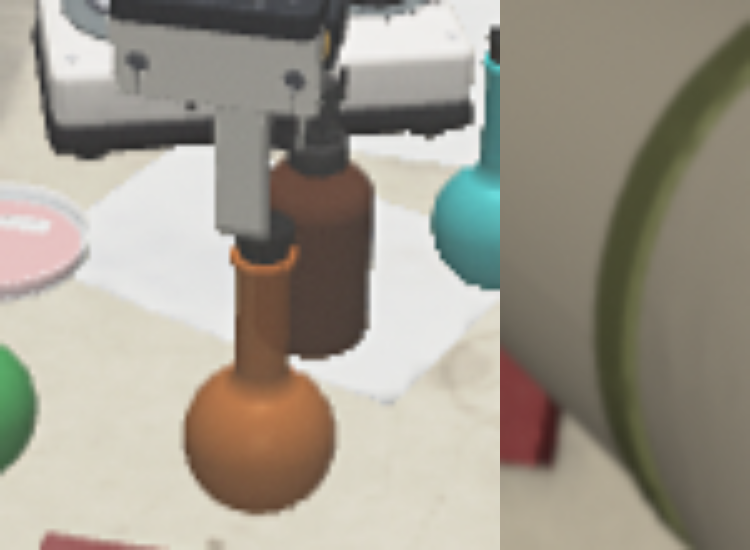

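```bash
python3 - <<'E'
from h import *
for nm,X in(('finger tip near',(.4971-.118*.035,.384+.035,.147)),('neck top',(.4965,.386,.12)),('neck low',(.4965,.386,.07))):
    u,v=proj('side',X); print(nm,u,v,'in crop',(u-210)*5,(v-180)*5)
b=cv2.imread('pics/d_side.png'); d=np.load('pics/d_side.npy')
for u,v in((255,215),(258,225),(262,240),(262,248)): print(u,v,pt('side',u,v,d[v,u]))
E
```

```text
finger tip near 262.08810613356553 227.46101939393057 in crop 260.44053066782766 237.30509696965285
neck top 261.5230184390044 229.7514789310942 in crop 257.6150921950219 248.757394655471
neck low 261.06136108639646 250.3576861082951 in crop 255.3068054319823 351.78843054147546
255 215 [0.50586931 0.4273925  0.17856962]
258 225 [0.5001386  0.42618068 0.15652133]
262 240 [0.49437636 0.39530305 0.1020522 ]
262 248 [0.49396632 0.39577627 0.0830681 ]
```

```bash
python3 - <<'E'
from h import *
from m import grid
np.set_printoptions(precision=4,suppress=True)
d=np.load('pics/d_side.npy'); im=cv2.imread('pics/d_side.png')
for v in(210,216,222):
    print(v)
    for u in range(250,270): print(u,pt('side',u,v,d[v,u]),im[v,u])
E
```

```text
210
250 [0.5491 0.1183 0.0034] [234 236 236]
251 [0.5464 0.1192 0.0041] [236 237 237]
252 [0.5443 0.1138 0.0011] [236 237 237]
253 [0.5098 0.4259 0.1881] [137 144 144]
254 [0.5077 0.429  0.19  ] [137 144 146]
255 [0.506  0.4274 0.1892] [138 145 146]
256 [0.5042 0.4268 0.189 ] [140 146 147]
257 [0.5022 0.4289 0.1904] [140 146 147]
258 [0.5003 0.43   0.1912] [140 146 147]
259 [0.4986 0.428  0.1901] [139 145 146]
260 [0.4966 0.431  0.192 ] [139 146 147]
261 [0.495  0.4281 0.1904] [140 147 147]
262 [0.4931 0.4295 0.1914] [121 128 128]
263 [0.4918 0.4219 0.187 ] [108 113 114]
264 [0.5123 0.1123 0.0025] [169 182 187]
265 [0.5098 0.1094 0.001 ] [188 204 210]
266 [0.5072 0.1092 0.001 ] [184 200 206]
267 [0.4942 0.2696 0.0968] [102 110 112]
268 [0.4918 0.2733 0.0992] [57 58 58]
269 [0.4893 0.2782 0.1022] [74 76 76]
216
250 [0.5463 0.1431 0.0001] [230 231 231]
251 [0.5437 0.143  0.0002] [231 232 231]
252 [ 0.5412  0.1418 -0.0004] [231 233 232]
253 [0.5097 0.4256 0.1751] [137 144 145]
254 [0.5074 0.4307 0.1783] [137 143 145]
255 [0.5059 0.427  0.1762] [140 146 147]
256 [0.5038 0.4294 0.1778] [1
[... 650 characters left out ...]
0.0021] [232 233 233]
253 [0.5094 0.4275 0.1632] [135 141 142]
254 [0.5075 0.4278 0.1636] [138 145 146]
255 [0.5058 0.4258 0.1625] [141 147 148]
256 [0.504  0.4258 0.1626] [140 147 148]
257 [0.5019 0.428  0.1641] [140 146 147]
258 [0.5001 0.4279 0.1642] [141 147 148]
259 [0.4982 0.4278 0.1642] [140 145 147]
260 [0.4962 0.4297 0.1656] [141 147 148]
261 [0.4944 0.4294 0.1656] [141 146 148]
262 [0.4927 0.4277 0.1646] [125 131 131]
263 [0.4914 0.4209 0.1604] [105 109 109]
264 [0.4927 0.3756 0.1318] [59 60 65]
265 [0.4907 0.3768 0.1328] [62 65 69]
266 [0.4887 0.376  0.1324] [63 69 80]
267 [0.4922 0.2897 0.0779] [60 69 90]
268 [0.49   0.2897 0.0781] [62 74 99]
269 [0.4876 0.2915 0.0793] [62 74 99]
```

Accounting for the jaw's skew, the side view puts the finger at x=0.501 where the state expects 0.5024. So the flask is at x≈0.496, which agrees. Descending and gripping.

```bash
python3 -m pendant '[[[1,2,25],[0,0,0],0.3],[[0,0,25],[0,0,0],0.3],[[0,0,23],[0,0,0],0.3],[[0,0,0],[0,0,0],0.3],[[0,0,0],[0,0,0],0.3]]' 
python3 g.py .496 .386 .09 173
python3 -m pendant '[[[0,0,0],[0,0,0],-1],[[0,0,0],[0,0,0],-1],[[0,0,0],[0,0,0],-1],[[0,0,0],[0,0,0],-1],[[0,0,0],[0,0,0],-1],[[0,0,0],[0,0,0],-1]]' 30
python3 g.py .496 .386 .09 173
```

```text
t: 9.7
position: [0.4963, 0.3873, 0.2606]
eef_rot: [[-0.993, 0.117, 0.0], [0.117, 0.993, 0.0], [-0.0, 0.0, -1.0]]
force: [-0.3, 0.2, 0.6]
gripper_width: 0.649
t 9.7 grasp now [496.37 387.38  93.62] yaw 173.28956270727414 w 0.6485211709456595
shift mm tool axes now [ 0.15 -1.37  3.62]  if turned first [ 0.14 -1.37  3.62]  turn deg [0.02 0.02 0.29]
F [-0.33  0.18  0.61] M [ 0.06 -0.   -0.04] q [-34.2   38.61 -13.56 110.28  15.66  32.85  25.17]
t: 10.3
position: [0.4962, 0.3872, 0.2601]
eef_rot: [[-0.993, 0.117, 0.0], [0.117, 0.993, 0.0], [-0.0, 0.0, -1.0]]
force: [-1.0, 0.5, 3.6]
gripper_width: 0.278
t 10.3 grasp now [496.26 387.24  93.05] yaw 173.29408335527054 w 0.27784235096677934
shift mm tool axes now [ 0.05 -1.24  3.05]  if turned first [ 0.04 -1.24  3.05]  turn deg [0.01 0.02 0.29]
F [-0.99  0.53  3.56] M [-0.13  0.08  0.03] q [-34.22  38.64 -13.54 110.32  15.69  32.78  25.14]
```

```bash
python3 -m pendant '[[[0,0,0],[0,0,0],-1],[[0,0,0],[0,0,0],-1]]' 
python3 - <<'E'
from h import *
snap('e')
b=cv2.imread('pics/e_side.png')
cv2.imwrite('pics/e1.png',cv2.resize(b[180:290,210:310],(500,550)))
E
```

```text
t: 10.5
position: [0.4962, 0.3873, 0.26]
eef_rot: [[-0.993, 0.117, 0.0], [0.117, 0.993, 0.0], [-0.0, 0.0, -1.0]]
force: [-0.7, -1.3, 4.4]
gripper_width: 0.273
```

View pics/e1.png

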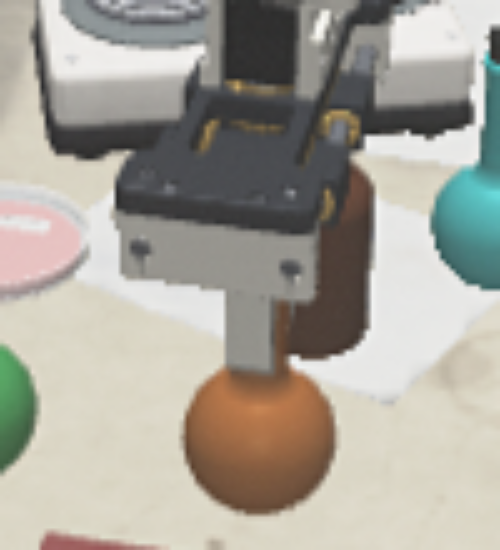

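The width reads about 25 mm, not the 22 mm of the neck, so the pads may be catching the lip. I'll regrip 5 mm lower.

```bash
python3 -m pendant '[[[0,0,0],[0,0,0],0],[[0,0,0],[0,0,0],0],[[0,0,5],[0,0,0],0],[[0,0,0],[0,0,0],-1],[[0,0,0],[0,0,0],-1],[[0,0,0],[0,0,0],-1],[[0,0,0],[0,0,0],-1],[[0,0,0],[0,0,0],-1]]' 30
python3 -m pendant '[[[0,0,0],[0,0,0],-1],[[0,0,0],[0,0,0],-1]]'
python3 g.py .496 .386 .09 173
```

```text
t: 11.4
position: [0.496, 0.3872, 0.2547]
eef_rot: [[-0.993, 0.117, -0.0], [0.117, 0.993, -0.0], [0.0, -0.0, -1.0]]
force: [-0.8, 0.5, -1.5]
gripper_width: 0.275
t: 11.6
position: [0.4961, 0.3872, 0.2547]
eef_rot: [[-0.993, 0.117, -0.0], [0.117, 0.993, -0.0], [0.0, -0.0, -1.0]]
force: [0.1, 0.1, -1.2]
gripper_width: 0.279
t 11.6 grasp now [496.04 387.16  87.68] yaw 173.29373748239536 w 0.2789745424561237
shift mm tool axes now [-0.09 -1.18 -2.32]  if turned first [-0.09 -1.18 -2.32]  turn deg [-0.01 -0.    0.29]
F [ 0.07  0.1  -1.22] M [ 0.01 -0.   -0.07] q [-34.34  39.06 -13.37 110.48  15.86  32.23  24.99]
```

```bash
python3 -m pendant '[[[0,0,-10],[0,0,0],-1],[[0,0,-25],[0,0,0],-1],[[0,0,-30],[0,0,0],-1],[[0,0,-30],[0,0,0],-1],[[0,0,-30],[0,0,0],-1],[[0,0,-30],[0,0,0],-1],[[0,0,-10],[0,0,0],-1],[[0,0,0],[0,0,0],-1]]' 30
python3 -m pendant '[[[0,0,0],[0,0,0],-1]]'
python3 g.py .582 .064 .25 173
python3 - <<'E'
from h import *
snap('f')
E
```

```text
t: 12.4
position: [0.4961, 0.3873, 0.4214]
eef_rot: [[-0.993, 0.117, 0.002], [0.117, 0.993, 0.002], [-0.002, 0.002, -1.0]]
force: [0.0, -0.4, -2.8]
gripper_width: 0.274
t: 12.5
position: [0.4958, 0.3869, 0.4188]
eef_rot: [[-0.993, 0.117, -0.001], [0.117, 0.993, -0.001], [0.001, -0.001, -1.0]]
force: [0.1, 1.0, -1.5]
gripper_width: 0.273
t 12.5 grasp now [495.69 386.71 251.77] yaw 173.29420894233255 w 0.2730154497684493
shift mm tool axes now [-123.29 -310.59    2.01]  if turned first [-124.89 -309.96    1.77]  turn deg [-0.06 -0.04  0.29]
F [ 0.08  0.95 -1.53] M [-0.01  0.02 -0.04] q [-31.18  27.74 -17.53 103.2   10.44  50.71  29.82]
```

View pics/f_side.png

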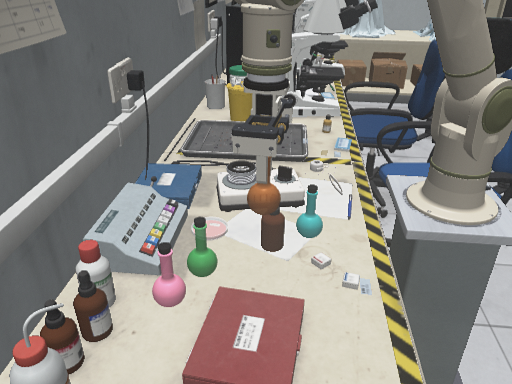

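View pics/f_top.png

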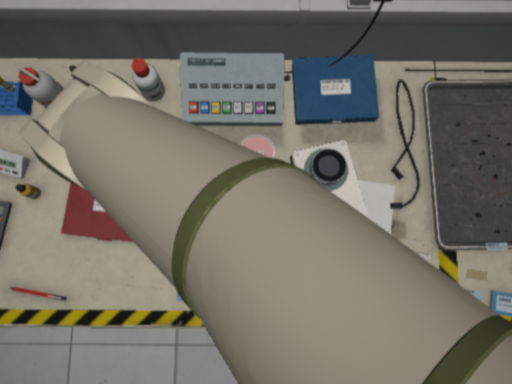

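The flask is lifted in the grip, with its bulb at side (264,199) and nothing else moved. The knob is visible at side (286,172), so I'll check its angle and the flask's tilt and position in the hand.

```bash
python3 - <<'E'
from m import *
np.set_printoptions(precision=4,suppress=True)
d=np.load('pics/f_side.npy'); im=cv2.imread('pics/f_side.png')
P,ok=grid('side',d,268,310,160,188); Q=P[ok&(P[...,2]>.078)&(P[...,2]<.11)&(P[...,1]<.1)]
print(len(Q),cv2.minAreaRect((Q[:,:2]*1000).astype(np.float32)),Q[:,2].max())
hs=cv2.cvtColor(im,cv2.COLOR_BGR2HSV); m=cv2.inRange(hs,(5,130,60),(16,255,255))
P,ok=grid('side',d,235,295,140,225); mm=m[140:225,235:295]>0
Q=P[ok&mm&(P[...,1]>.33)]
print(len(Q),Q.min(0),Q.max(0))
# sphere fit bulb lower part
B=Q[(Q[:,2]<.215)]
A=np.c_[2*B,np.ones(len(B))]; s=np.linalg.lstsq(A,(B**2).sum(1),rcond=None)[0]; print('bulb c',s[:3],'r',np.sqrt(s[3]+(s[:3]**2).sum()))
N=Q[Q[:,2]>.225]; print('neck',len(N),N.min(0),N.max(0))
cv2.imwrite('pics/f1.png',cv2.resize(im[110:230,220:320],(600,720))[:600])
E
```

```text
100 ((464.0459289550781, 35.6355094909668), (13.558727264404297, 38.46940994262695), 72.25537872314453) 0.09792173935125996
468 [0.4665 0.3815 0.1987] [0.5229 0.4177 0.2766]
bulb c [0.4941 0.386  0.1934] r 0.03012082954961768
neck 20 [0.4861 0.3907 0.2254] [0.4947 0.4004 0.2766]
```

View pics/f1.png

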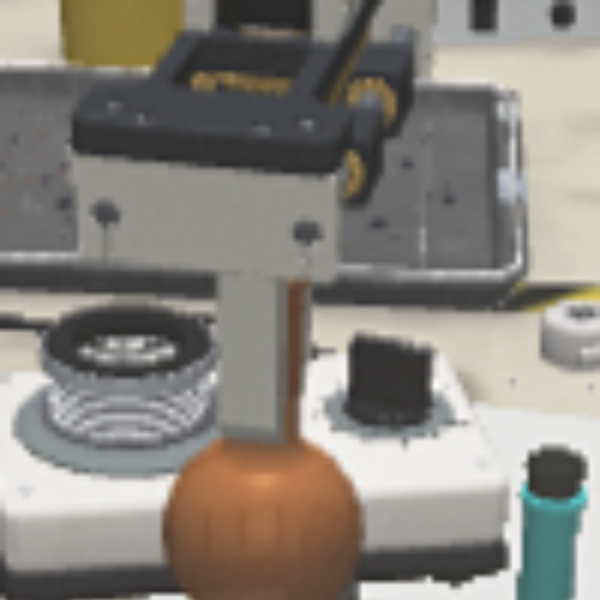

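Checks:
- The knob bar lies at yaw ≈162–164°, which matches the zero mark at 164.5°.
- The bulb is centred at (0.494, 0.386), under the grasp, and upright.
- The vector from flask to ring agrees in both views: (+86, −322) mm.

Carrying it across.

```bash
python3 -m pendant '[[[-8,-20,0],[0,0,0],-1],[[-13,-33,0],[0,0,0],-1],[[-13,-33,0],[0,0,0],-1],[[-13,-33,0],[0,0,0],-1],[[-13,-33,0],[0,0,0],-1],[[-13,-33,0],[0,0,0],-1],[[-13,-33,0],[0,0,0],-1],[[-13,-33,0],[0,0,0],-1]]' 
python3 -m pendant '[[[-13,-33,0],[0,0,0],-1],[[-8,-20,0],[0,0,0],-1],[[-3,-7,0],[0,0,0],-1],[[0,0,0],[0,0,0],-1],[[0,0,0],[0,0,0],-1]]' 
python3 g.py .582 .065 .20 173
```

```text
t: 13.4
position: [0.5651, 0.1249, 0.4183]
eef_rot: [[-0.993, 0.116, -0.002], [0.116, 0.993, -0.001], [0.002, -0.001, -1.0]]
force: [0.5, 0.5, -1.6]
gripper_width: 0.274
t: 13.9
position: [0.5816, 0.0655, 0.4192]
eef_rot: [[-0.993, 0.115, -0.001], [0.115, 0.993, 0.001], [0.001, 0.001, -1.0]]
force: [0.5, 0.3, -1.7]
gripper_width: 0.274
t 13.9 grasp now [581.49  65.59 252.23] yaw 173.3845382326301 w 0.2742418859597406
shift mm tool axes now [-0.46 -0.45 52.23]  if turned first [-0.42 -0.41 52.23]  turn deg [ 0.04 -0.06  0.38]
F [ 0.55  0.3  -1.69] M [0.06 0.03 0.01] q [ -0.32  24.56 -16.33 108.77   8.98  47.94  62.11]
```

```bash
python3 -m pendant '[[[0,0,15],[0,0,0],-1],[[0,0,20],[0,0,0],-1],[[0,0,15],[0,0,0],-1],[[0,0,5],[0,0,0],-1],[[0,0,0],[0,0,0],-1],[[0,0,0],[0,0,0],-1]]' 
python3 g.py .582 .065 .1837 173
python3 - <<'E'
from m import *
np.set_printoptions(precision=4,suppress=True)
snap('i'); d=np.load('pics/i_side.npy'); im=cv2.imread('pics/i_side.png')
hs=cv2.cvtColor(im,cv2.COLOR_BGR2HSV); m=cv2.inRange(hs,(5,130,40),(16,255,255))
P,ok=grid('side',d,215,270,110,185); Q=P[ok&(m[110:185,215:270]>0)&(P[...,1]>0)&(P[...,1]<.12)]
print(len(Q),Q.min(0),Q.max(0))
B=Q[Q[:,2]<.165]; A=np.c_[2*B,np.ones(len(B))]; s=np.linalg.lstsq(A,(B**2).sum(1),rcond=None)[0]; print('bulb',s[:3],np.sqrt(s[3]+(s[:3]**2).sum()))
cv2.imwrite('pics/i1.png',cv2.resize(im[80:210,200:310],(508,600),interpolation=cv2.INTER_CUBIC))
E
```

```text
t: 14.5
position: [0.582, 0.0649, 0.3653]
eef_rot: [[-0.993, 0.116, 0.001], [0.116, 0.993, 0.0], [-0.001, 0.0, -1.0]]
force: [0.0, -0.5, -1.7]
gripper_width: 0.278
t 14.5 grasp now [582.15  64.97 198.31] yaw 173.36648147548456 w 0.2779630161135732
shift mm tool axes now [ 0.06  0.08 14.61]  if turned first [ 0.05  0.08 14.61]  turn deg [0.02 0.04 0.37]
F [ 0.03 -0.47 -1.7 ] M [ 0.04 -0.    0.02] q [ -1.21  28.18 -15.29 111.83  10.86  41.3   60.41]
302 [0.5521 0.06   0.1387] [0.6101 0.0974 0.2301]
bulb [0.581  0.0659 0.1416] 0.028671288879034088
```

View pics/i1.png

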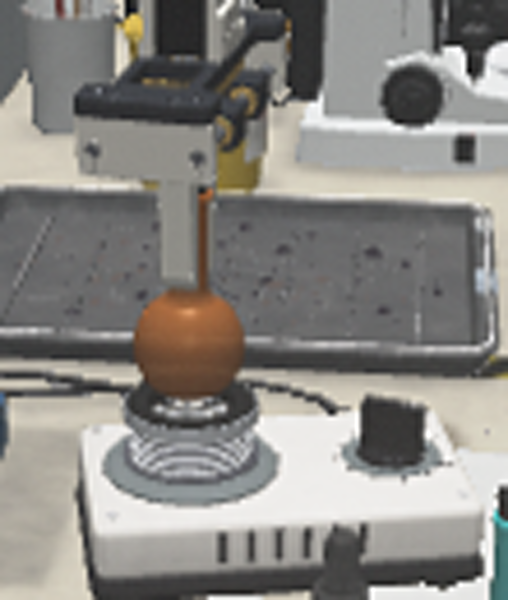

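The bulb at crop (189,342) sits centred over the ring (192,400). Lowering slowly onto it.

```bash
python3 -m pendant '[[[0,0,4],[0,0,0],-1],[[0,0,4],[0,0,0],-1],[[0,0,3],[0,0,0],-1],[[0,0,0],[0,0,0],-1]]' |grep -E 'posi|force'
python3 -m pendant '[[[0,0,2],[0,0,0],-1],[[0,0,0],[0,0,0],-1]]'|grep -E 'posi|force|grip'
python3 -m pendant '[[[0,0,2],[0,0,0],-1],[[0,0,0],[0,0,0],-1]]'|grep -E 'posi|force|grip'
```

```text
position: [0.5818, 0.0639, 0.3532]
force: [0.2, -0.9, -1.5]
position: [0.5819, 0.064, 0.3516]
force: [0.0, -0.2, -2.4]
gripper_width: 0.276
position: [0.582, 0.0639, 0.3498]
force: [0.1, -1.0, 1.5]
gripper_width: 0.275
```

```bash
for i in 1; do python3 -m pendant '[[[0,0,1],[0,0,0],-1],[[0,0,0],[0,0,0],-1],[[0,0,0],[0,0,0],-1]]' 45|grep -E 'posi|force|grip'; done
python3 -m pendant '[[[0,0,2],[0,0,0],-1],[[0,0,2],[0,0,0],-1],[[0,0,0],[0,0,0],-1]]'|grep -E 'posi|force|grip'
python3 -m pendant '[[[0,0,2],[0,0,0],-1],[[0,0,2],[0,0,0],-1],[[0,0,0],[0,0,0],-1]]'|grep -E 'posi|force|grip'
python3 -m pendant '[[[0,0,1],[0,0,0],-1],[[0,0,0],[0,0,0],-1]]'|grep -E 'posi|force|grip'
```

```text
position: [0.582, 0.064, 0.3489]
force: [-0.5, -0.0, 2.8]
gripper_width: 0.271
position: [0.5819, 0.064, 0.3446]
force: [0.1, -2.3, 4.7]
gripper_width: 0.268
position: [0.582, 0.064, 0.3408]
force: [-0.6, -1.5, 6.2]
gripper_width: 0.274
position: [0.582, 0.064, 0.34]
force: [-1.9, -0.6, 6.7]
gripper_width: 0.27
```

```bash
for i in 1; do python3 -m pendant '[[[0,0,1],[0,0,0],-1],[[0,0,0],[0,0,0],-1]]'|grep -E 'posi|force|grip'; done
python3 -m pendant '[[[0,0,1],[0,0,0],-1],[[0,0,0],[0,0,0],-1]]'|grep -E 'posi|force|grip'
python3 -m pendant '[[[0,0,0.8],[0,0,0],-1],[[0,0,0],[0,0,0],-1]]'|grep -E 'posi|force|grip'
```

```text
position: [0.5821, 0.064, 0.339]
force: [-1.2, -1.8, 7.3]
gripper_width: 0.269
position: [0.5823, 0.0639, 0.3385]
force: [-1.4, -2.3, 11.0]
gripper_width: 0.271
position: [0.5825, 0.0639, 0.3384]
force: [-2.4, -2.9, 16.4]
gripper_width: 0.27
```

The force rises steeply at TCP z 0.3385, so the bottom stop is reached at about 18 N on the ring. Last look.

```bash
python3 -m pendant '[[[0,0,0],[0,0,0],-1],[[0,0,0],[0,0,0],-1],[[0,0,0],[0,0,0],-1]]'
python3 - <<'E'
from m import *
np.set_printoptions(precision=4,suppress=True)
snap('j'); d=np.load('pics/j_side.npy'); im=cv2.imread('pics/j_side.png')
P,ok=grid('side',d,268,310,155,190); Q=P[ok&(P[...,2]>.078)&(P[...,2]<.11)&(P[...,1]<.1)]
print('knob',len(Q),cv2.minAreaRect((Q[:,:2]*1000).astype(np.float32)))
hs=cv2.cvtColor(im,cv2.COLOR_BGR2HSV); m=cv2.inRange(hs,(5,130,40),(16,255,255))
P,ok=grid('side',d,215,270,110,195); Q=P[ok&(m[110:195,215:270]>0)&(P[...,1]>0)&(P[...,1]<.12)]
B=Q[Q[:,2]<.14]; A=np.c_[2*B,np.ones(len(B))]; s=np.linalg.lstsq(A,(B**2).sum(1),rcond=None)[0]; print('bulb',s[:3],np.sqrt(s[3]+(s[:3]**2).sum()))
gray=hs[...,2]; P,ok=grid('side',d,215,270,145,185); R=P[ok&(hs[145:185,215:270,2]<70)&(m[145:185,215:270]==0)&(P[...,2]>.083)&(P[...,2]<.115)&(P[...,1]<.12)&(P[...,0]>.53)]
print('ring',len(R),np.median(R[:,2]),cv2.minEnclosingCircle((R[:,:2]*1000).astype(np.float32)))
cv2.imwrite('pics/j1.png',cv2.resize(im[80:210,200:310],(508,600),interpolation=cv2.INTER_CUBIC))
E
```

```text
t: 17.4
position: [0.5824, 0.0639, 0.3384]
eef_rot: [[-0.993, 0.117, 0.002], [0.117, 0.993, -0.0], [-0.002, 0.0, -1.0]]
force: [-2.0, -1.8, 15.0]
gripper_width: 0.272
knob 102 ((463.8709411621094, 33.58195877075195), (17.097000122070312, 38.29918670654297), 71.36639404296875)
bulb [0.5806 0.0646 0.1155] 0.028196212798225276
ring 79 0.09304389136234391 ((579.796875, 67.11581420898438), 35.42755126953125)
```

View pics/j1.png

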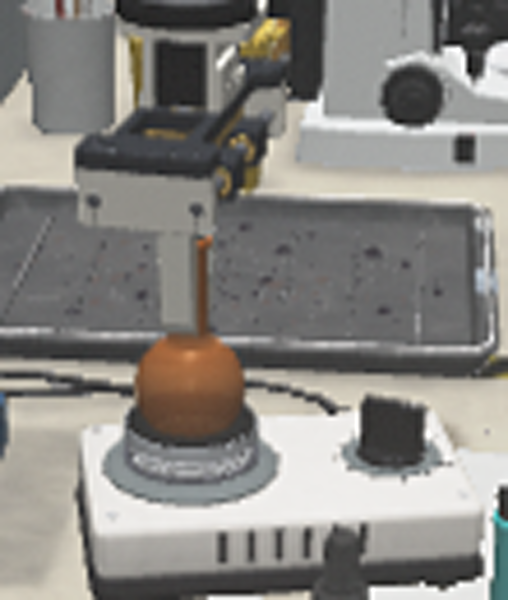

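The ring is down at z≈0.093 from 0.104 with the flask centred and upright. The knob bar hasn't moved since it was set. Handing in.

```bash
python3 -c "
from bench import bot
print(bot.finish_job())"
```

```text
the job is handed in; nothing more can be done
None
```

I turned the timer knob back to its zero stop, then stood the amber flask in the ring and pressed it to the end of its travel. I handed the job in at about 17.5 s, still holding it down; no verdict came back.

**Last checks:**
- **Knob:** I turned it anticlockwise until it hit the stop (moment levelling off at about 0.24 N m, gripper starting to twist on the bar). The side view read the bar at 161–162°. The zero mark is at about 164.5°, and that view had read about 2° low earlier.
- **Ring:** the upper edge measured about 93 mm above the bench, against 104 at rest, so it is some 11–12 mm down. The push is about 17 N, well under the 50 N limit.
- **Flask:** centred to about 3 mm, judged from the side view alone, and upright.
- **Bystanders:** nothing had moved in the picture taken after I lifted the flask. I did not measure them again at the end.

**What disagreed:**
- **Grip width:** it read about 25 mm on the 22 mm neck, and still did after I regripped 5 mm lower. The flask was held firmly and did not visibly slip.
- **Camera offset:** the two cameras differ by about 3–4 mm in x, but agree within 1 mm on the distance from flask to ring, which I used for placing.

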